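# Tuck the copper blank under the hold-down leaf

## Robot

A 6-joint arm with a two-finger parallel gripper is mounted at the origin on the work surface. World frame = base frame: x ahead of the robot, y to its left, z up, the work surface at z = 0. Lengths are in m, angles in rad, forces in N, time in s.
With the tool pointing down it reaches from about 0.35 to 0.975 m from the base axis. Payload 4.9 kg.
Tool frame: the origin (TCP) lies at the very end of the fingers, on their centre line; the grasp point (between the pads) lies 19 mm behind it; z points along the fingers, x is the direction in which the jaws open and shut, and the axes are right-handed (so a half turn about z gives the same grasp; the last joint's range is limited). The gripper opens to 85 mm and grips with 20 to 120 N. Pads are 22 mm wide; open, the fingers measure 114 mm over their backs; the gripper's body (76 mm by 85 mm) begins 54 mm behind the grasp point. The pads swing forward as they close: fully open they stand 13 mm farther back than shut.
Start: joints at [-0.119, 0.053, 1.613, -0, 1.476, -0.119], TCP at [0.625, 0, 0.231] pointing down, gripper open.
Joint ranges: [-3.01, 3.01], [-1.01, 2.22], [0.06, 2.58], [-1.02, 4.17], [0.09, 2.62], [-3.14, 3.14]. Speed limits (rad/s): [2.57, 2.57, 3.14, 3.14, 3.14, 3.14].

## Interface

Orientations are given as a rotation vector (axis times angle).
In Python, from station import readout, viewer, ctrl, nets gives the robot as it stands. The module is installed in compiled form; this text tells all that it offers.
- The arm moves only by the tool step_arm, never from a script. Its argument "moves" is a list that holds one entry, the list of rows, each a list of 4 numbers: the shift along the world's x, y, z in cm, then the turn about the world's z in rad. In form: [[[dx, dy, dz, yaw], ...]]. A call has 1 to 10 rows; each row shifts and turns the commanded pose from where the row before left it; what a row does not reach is not made up. A row lasts 1/12 s, in which the tool goes at most 41.7 mm and 7.16 degrees, less where a joint would pass 70% of its speed; a pose out of reach is approached as far as the arm can. A call is refused whole if a number of a shift passes 4.17 or a number of a turn 0.125, either way. A call with a gripper value outside its range is refused whole. "grip" is the closure, from 0 (fully open) to 1 (shut), set as the call begins (left out, the last holds). The fingers move at their own pace and stop on an object; "squeeze" is the grip in N (left out, the last holds). Time passes only in rows, so rows that do not move let the fingers close. It gives the time, the measured TCP pose, the force and the opening at its end, in the units of the state.
- readout.get_obs(): the state, without advancing time (a new reading comes with each control period).
- viewer.get_image(name): name is "scene" or "side" or "wrist"; returns the picture (400x640x3 uint8, blue, green, red); there is no depth.
- viewer.calibration(name): a dict with "camera_matrix" (3x3 intrinsics, pixels), "k1" (the pictures are not rectified: a ray, as slopes to the right and down, at radius r is drawn at 1 + k1 r^2 times it, then the intrinsics apply), "R" (3x3) and "t" (3): a world point X has camera coordinates R X + t. Camera axes: x right, y down, z forward; pixel columns grow to the right and rows downward; lengths in m; the calibration is good to about 2 mm. A picture is of the moment at which its call begins: read the wrist's pose just before it. calibration takes no time and is no camera call; for the wrist camera it gives the pose at the moment of the call.
- ctrl.finish_job(): hands the job in, once; it reports no verdict.
Trained networks look in the newest picture that a camera, given by its name, has taken for a name from the list of things; names that differ only in an ending like _2 or _b are one class to them, and where a whole thing is asked for, a point or a joint stands for the part that bears it (a point fixed in the world has none). Each returns a list of dicts, best first, with "confidence" (0 to 1); they miss things now and then, are a little off and sometimes report something else, mostly with a low value. They report only what shows in the picture. A call takes as long as a camera call. They do not tell look-alikes from the thing itself.
- nets.masks_of(camera, thing): "region" (400x640 bool, what is visible of it) and "box" ([left, top, right, bottom] in pixels, round what is visible of it).
- nets.pinpoint(camera, thing): "at" ([column, row] in pixels: a listed point, or the origin of a listed thing).
The state is a dict: "t": time; "q": joint angles; "dq": joint speeds; "effort": joint torques, N m; "tool_pos": TCP position; "tool_rot": TCP orientation; "contact_force": force on the tool from outside, world axes, zero at the start; "wrist_torque": the same for the moment, N m; "opening": finger opening in m.
Only numpy, scipy, OpenCV 4.12 (cv2) and the standard library are available. Lean on these libraries where they do the work, as an engineer would, in place of code of your own. Each camera call takes 0.05 s, during which the arm holds its last target. There are 200 camera calls.

## Task

Take the copper pendant blank by its upright wooden grip and slide its front edge, square and level, under the steel hold-down leaf of the soldering block, about 18 mm deep and roughly midway across, without lifting the leaf. Then press the blank down flat on the block and finish while still holding it firmly pressed there. Leave the brass blank and everything else on the bench where it is.

Things in the scene. Friction and masses are not known exactly. Their poses are not given: they have to be found in the camera images.
- block: Tan soldering brick fixed to the bench, 170 (x) x 110 (y) x 40 mm high; origin at the centre of its underside, z up. A 20 mm wide dark steel hinge bar across the brick stands on its top at x = 57 to 77 mm. From it a steel leaf, 90 mm wide in y, reaches back in -x over the flat top, ending in a lip flared upward. The open end of the gap faces the block's -x side; top of the brick from x = -85 to 0 mm is clear.
- lip (a point): Point on the brick's top face (z = 40 mm in the block's frame) at the middle of the leaf's width, directly below where the level underside of the leaf begins (12 mm towards +x from the block's origin). Axes as the block's. The leaf's underside is level, 8 mm above the brick; the flared lip is a further 7 mm to -x and rises to about 57 mm above the bench. The gap is 45 mm deep, up to the hinge bar.
- leaf (a joint): Hinge of the steel leaf, rad: 0 = lying level on its stop (its start), positive = front lip lifted. Leaf weighs 50 g, no spring, falls back by its own weight; 0.02 rad is 1 mm at the lip. It cannot go below 0.
- copper_blank: Copper plate 70 (x) x 50 (y) x 3 mm lying on the bench, with a dark wooden grip standing on it; origin at the centre of the plate's underside, x towards the front edge to be tucked, z up. The grip is a block 30 (x) x 10 (y) mm from x = -30 to 0 mm, mid width, and its top is 40 mm above the underside. About 85 to 170 g in all.
- copper_blank_edge (a point): Middle of the copper blank's front edge at its underside, 35 mm in +x from its origin. Axes as the blank's.
- copper_blank_grip (a point): Point inside the copper blank's wooden grip at its mid length and width, 26 mm above the underside, 15 mm in -x from its origin: the place to pinch, across the 10 mm (y).
- brass_blank: The same piece in yellow brass with a pale wooden grip: not to be used, leave it. Same size and frame as the copper blank.
- hammer: Hammer lying on the bench, about 240 mm long, along its x. Leave it.
- pliers: Pliers with black handles, 150 mm long in x, 13 mm high, lying on the bench; origin near the pivot. Leave them.
- flux_jar: Small jar with blue cap, 48 mm across, 55 mm high; origin under its centre. Leave it.
- bangle: Brass bangle lying flat, 66 mm across, 12 mm high; origin under its centre. Leave it.
- ring_dish: Black dish with rings, 100 mm across, 30 mm high; origin under its centre. Leave it.
- pumice: Pale rubbing block 60 x 40 x 25 mm high; origin under its centre. Leave it.
Not all that is in view belongs to the job. What is shaped like the copper_blank but green is not meant.

How it is judged:
By the outcome, as a careful person would: the job done as asked, in the order asked, and still so for the second after the job is handed in, while the arm keeps its last pose, push and grip.
It also fails if it takes over 38 s, if anything falls off the work surface, if the arm or the gripper's body presses on something with over 40 N, if the wrist force passes 120 N, or if a joint passes its speed limit or range.

## Working session

There is one attempt and no reset: what is moved stays moved. The work goes in short steps, Python scripts to look and compute and a tool call to move; the robot and the scene stay as the last step left them, time stands still between calls to the robot, and variables do not carry over. Pictures are saved under pics/ and viewed, about 8 in all and at most 12, crops included, and the job is handed in when it is done.

Besides the shell and the picture viewer there is one more tool, called after "Request:" as name(argument=value, ...), one argument or row to a line, values as JSON. step_arm: Moves the arm, as the interface text tells. Its arguments: {"type":"object","properties":{"moves":{"type":"array","items":{"type":"array","items":{"type":"array","items":{"type":"number"}}}},"grip":{"type":"number"},"squeeze":{"type":"number"}},"required":["moves"]}

```bash
mkdir -p pics; cat > h.py <<'E'
import numpy as np, cv2
from station import readout, viewer, ctrl, nets
def und(cal,px):
    K=np.array(cal["camera_matrix"]);k=cal["k1"]
    d=np.array([(px[0]-K[0,2])/K[0,0],(px[1]-K[1,2])/K[1,1]]);s=d.copy()
    for _ in range(30): s=d/(1+k*(s@s))
    return s
def ray(cal,px):
    R=np.array(cal["R"]);t=np.array(cal["t"]).ravel();s=und(cal,px)
    return -R.T@t, R.T@np.array([s[0],s[1],1])
def onz(cal,px,z):
    o,d=ray(cal,px); return o+d*(z-o[2])/d[2]
def proj(cal,X):
    K=np.array(cal["camera_matrix"]);c=np.array(cal["R"])@np.array(X)+np.array(cal["t"]).ravel()
    s=c[:2]/c[2]; s=s*(1+cal["k1"]*(s@s)); return np.array([K[0,0]*s[0]+K[0,2],K[1,1]*s[1]+K[1,2]])
E
python3 - <<'E'
from h import *
print(readout.get_obs())
for c in ["scene","side"]:
    im=viewer.get_image(c); cv2.imwrite(f"pics/{c}0.png",im); cal=viewer.calibration(c)
    print(c,ray(cal,(320,200)))
    for n,z in [("copper_blank_grip",.026),("copper_blank_edge",0),("copper_blank",0),("brass_blank",0),("lip",.04),("block",0)]:
        for r in nets.pinpoint(c,n): print(n,np.round(r["at"],1),round(r["confidence"],2),np.round(onz(cal,r["at"],z),4))
E
```

```text
{'t': 0.0, 'q': array([-1.19029720e-01,  5.33799109e-02,  1.61429206e+00, -3.83006491e-05,
        1.47599162e+00, -1.19000804e-01]), 'dq': array([-3.87842010e-04,  4.64344975e-05, -1.10055915e-04, -7.34178133e-04,
       -1.99167360e-03,  1.34173065e-04]), 'effort': array([ 2.70554956e-04, -3.93670499e+01, -3.70175600e+01, -1.62778279e-04,
        6.93513779e-03, -6.06393527e-06]), 'tool_pos': array([6.24378665e-01, 4.54167456e-05, 2.30049881e-01]), 'tool_rot': array([-3.14138295e+00,  3.96621617e-05,  3.23690473e-03]), 'contact_force': array([ 0.08584022,  0.14522202, -0.41423297]), 'wrist_torque': array([0.00741243, 0.00143167, 0.07023476]), 'opening': 0.08529950168063927}
scene (array([ 1.36518916, -0.27914793,  1.05420299]), array([-0.61048537,  0.21409166, -0.76256427]))
copper_blank_grip [210.4 212.7] 0.67 [ 0.4965 -0.297   0.026 ]
copper_blank_grip [167.6 219.2] 0.58 [ 0.4848 -0.4124  0.026 ]
copper_blank_edge [234.7 196.4] 0.73 [ 0.4342 -0.2192  0.    ]
copper_blank_edge [209.8 235.6] 0.67 [ 0.5543 -0.3125  0.    ]
copper_blank [210.9 226. ] 0.86 [ 0.5223 -0.3041  0.    ]
co
[... 577 characters left out ...]
.2956  0.026 ]
copper_blank_grip [267.9 337.6] 0.7 [ 0.3822 -0.2504  0.026 ]
copper_blank_grip [349.9 396.3] 0.6 [ 0.4804 -0.4098  0.026 ]
copper_blank_edge [284.8 323.3] 0.92 [ 0.4253 -0.2184  0.    ]
copper_blank_edge [358.4 339.9] 0.6 [ 0.5477 -0.309   0.    ]
copper_blank_edge [379.6 198.6] 0.54 [0.7828 0.0403 0.    ]
copper_blank [270.7 339.9] 0.87 [ 0.3878 -0.2423  0.    ]
copper_blank [345.3 344.7] 0.7 [ 0.5196 -0.3083  0.    ]
copper_blank [223.6 150.8] 0.17 [0.4431 0.4219 0.    ]
brass_blank [292.4 286.3] 0.89 [ 0.47   -0.1384  0.    ]
brass_blank [335.9 336.4] 0.31 [ 0.5098 -0.2851  0.    ]
lip [307.8 174.1] 0.7 [0.6254 0.1673 0.04  ]
block [303.5 186. ] 0.84 [0.612  0.1693 0.    ]
```

View pics/scene0.png

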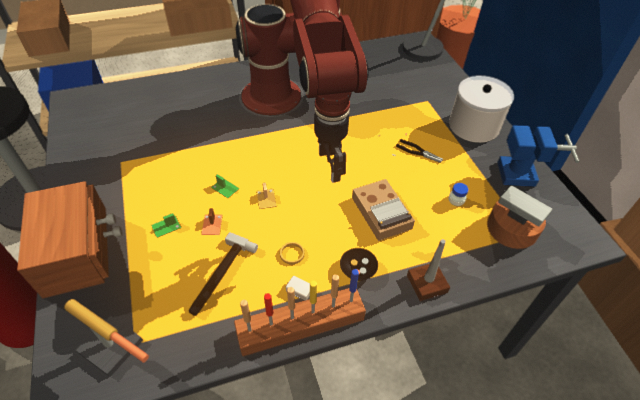

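View pics/side0.png

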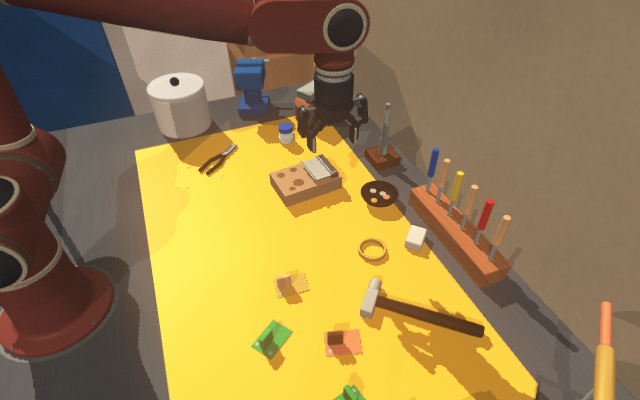

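The copper blank is at scene (212,222) and side (343,343). The two green ones are decoys, and the brass is at scene (265,197). The block is at scene (383,210), with its leaf towards +x. I'll move above the copper blank.

Request:
step_arm(
  moves=[
    [[-1.2, -3.0, 0, -0.12], [-1.2, -3.0, 0, -0.12], [-1.2, -3.0, 0, -0.12], [-1.2, -3.0, 0, -0.12], [-1.2, -3.0, 0, -0.12], [-1.2, -3.0, 0, -0.12], [-1.2, -3.0, 0, -0.12], [-1.2, -3.0, 0, -0.12], [-1.2, -3.0, 0, -0.12], [-1.2, -3.0, 0, -0.12]],
  ],
  grip=0,
)

```text
t: 1.53
tool_pos: [0.5042, -0.3014, 0.2315]
tool_rot: [-2.588, 1.782, -0.001]
contact_force: [0.3, -0.4, 0.5]
opening: 0.085
```

Request:
step_arm(
  moves=[
    [[0, 0, 0, -0.12], [0, 0, 0, -0.12], [0, 0, 0, -0.1], [0, 0, 0, 0], [0, 0, 0, 0]],
  ],
)

```text
t: 1.95
tool_pos: [0.505, -0.3001, 0.2314]
tool_rot: [-2.258, 2.184, -0.0]
contact_force: [-0.1, -0.3, 0.0]
opening: 0.0856
```

```bash
python3 - <<'E'
from h import *
o=readout.get_obs();print(o["tool_pos"],o["tool_rot"],o["q"])
c="wrist";im=viewer.get_image(c);cal=viewer.calibration(c);cv2.imwrite("pics/w1.png",im)
print(ray(cal,(320,200)))
for n,z in [("copper_blank_grip",.026),("copper_blank_edge",0),("copper_blank",0)]:
    for r in nets.pinpoint(c,n): print(n,np.round(r["at"],1),round(r["confidence"],2),np.round(onz(cal,r["at"],z),4))
for r in nets.masks_of(c,"copper_blank"):
    m=r["region"].astype(np.uint8);cn=max(cv2.findContours(m,0,2)[0],key=cv2.contourArea)
    P=np.array([onz(cal,p[0],.003)[:2] for p in cn],np.float32);print(r["confidence"],r["box"],cv2.minAreaRect(P*1000))
E
```

```text
[ 0.5049653  -0.30005367  0.23137206] [-2.25809377e+00  2.18416683e+00 -1.73330925e-04] [-6.62806339e-01 -3.60991424e-02  1.70210996e+00 -6.61198014e-06
  1.47547157e+00  8.74710213e-01]
(array([ 0.57363043, -0.29797557,  0.37443361]), array([-0.27214632, -0.00231167, -0.96227358]))
copper_blank_grip [421.8 198.7] 0.91 [ 0.4801 -0.4089  0.026 ]
copper_blank_grip [321.1 175.1] 0.87 [ 0.5026 -0.2991  0.026 ]
copper_blank_grip [272.2 275.6] 0.73 [ 0.3823 -0.2463  0.026 ]
copper_blank_edge [253.4 233.8] 0.9 [ 0.423  -0.2203  0.    ]
copper_blank_edge [458.9 184.2] 0.75 [ 0.4917 -0.4577  0.    ]
copper_blank_edge [332.9 125.6] 0.67 [ 0.553  -0.3104  0.    ]
copper_blank [270.5 258.9] 0.83 [ 0.3907 -0.2405  0.    ]
copper_blank [429.9 191.3] 0.76 [ 0.4823 -0.4256  0.    ]
copper_blank [324.3 155. ] 0.62 [ 0.5204 -0.3021  0.    ]
0.77 [237.7, 228.9, 302.9, 294.8] ((388.3215026855469, -243.18833923339844), (80.05810546875, 50.577430725097656), 33.47677993774414)
0.61 [397.2, 162.0, 462.0, 213.4] ((486.0483703613281, -423.380126953125), (50.3687629699707, 69.92188262939453), 12.250804901123047)
0.6 [298.9, 120.7, 356.9, 188.3] ((515.9013671875, -301.7681579589844), (50.025901794433594, 74.01252746582031), 72.56629180908203)
```

View pics/w1.png

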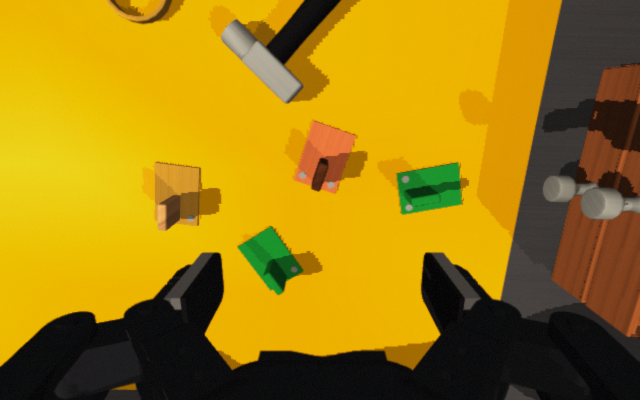

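The wrist view shows the copper blank at (325,156), with its front edge at the top, running from (313,121) to (357,135). Next I'll get the yaw from the plate corners.

```bash
python3 - <<'E'
from h import *
c="wrist";cal=viewer.calibration(c);im=cv2.imread("pics/w1.png")
hsv=cv2.cvtColor(im,cv2.COLOR_BGR2HSV)
print(hsv[140,330],hsv[100,350])
m=((hsv[...,0]<14)&(hsv[...,1]>90)&(hsv[...,2]>120)).astype(np.uint8); m[:110]=0;m[200:]=0;m[:,:280]=0;m[:,370:]=0
cn=max(cv2.findContours(m,0,1)[0],key=cv2.contourArea)
P=np.array([onz(cal,p[0],.003)[:2] for p in cn],np.float32)*1000
r=cv2.minAreaRect(P);print(cv2.contourArea(cn),r);print(cv2.boxPoints(r))
for p in cv2.boxPoints(r): print(np.round(proj(cal,[p[0]/1e3,p[1]/1e3,.003])))
E
```

```text
[ 10 190 234] [ 23 255 237]
2275.5 ((517.9268798828125, -301.8439636230469), (49.226070404052734, 68.99726867675781), 72.84622192382812)
[[ 477.70355 -315.1872 ]
 [ 543.6316  -335.53705]
 [ 558.1502  -288.50073]
 [ 492.22217 -268.15088]]
[335. 193.]
[356. 135.]
[313. 120.]
[294. 179.]
```

Request:
step_arm(
  moves=[
    [[-0.15, 0.2, -3.0, -0.11], [0, 0, -3.0, -0.11], [0, 0, -3.0, -0.11], [0, 0, -3.0, 0], [0, 0, -2.0, 0], [0, 0, 0, 0], [0, 0, 0, 0]],
  ],
  grip=0.5,
  squeeze=70,
)

```text
t: 2.78
tool_pos: [0.5028, -0.2973, 0.0902]
tool_rot: [1.866, -2.527, -0.004]
contact_force: [1.7, -0.7, 1.4]
opening: 0.0428
```

```bash
python3 - <<'E'
from h import *
o=readout.get_obs();print(o["tool_pos"],o["tool_rot"],o["opening"])
c="wrist";im=viewer.get_image(c);cal=viewer.calibration(c);cv2.imwrite("pics/w2.png",im)
for n,z in [("copper_blank_grip",.026),("copper_blank_edge",0)]:
    for r in nets.pinpoint(c,n): print(n,np.round(r["at"],1),round(r["confidence"],2),np.round(onz(cal,r["at"],z),4))
E
```

```text
[ 0.5028244  -0.29732598  0.09023558] [ 1.86586694 -2.52654093 -0.00427521] 0.04278379923464276
copper_blank_grip [499.  197.7] 0.91 [ 0.4807 -0.4113  0.026 ]
copper_blank_grip [324.6 214.4] 0.77 [ 0.5031 -0.2999  0.026 ]
copper_blank_edge [320.8 131.3] 0.9 [ 0.5536 -0.3129  0.    ]
copper_blank_edge [262.3 321.5] 0.72 [ 0.4222 -0.2222  0.    ]
copper_blank_edge [547.7 153.3] 0.65 [ 0.4919 -0.4602  0.    ]
```

View pics/w2.png

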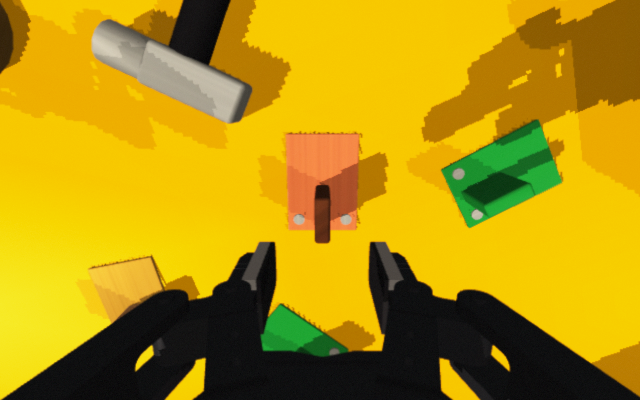

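The wrist view shows the plate square to the jaws, with its front edge at row 133 and the grip at (323,213). I'll descend and pinch.

Request:
step_arm(
  moves=[
    [[0.05, -0.1, -2.0, 0], [0, 0, -2.0, 0], [0, 0, -2.0, 0], [0, 0, -1.2, 0], [0, 0, -0.9, 0], [0, 0, 0, 0], [0, 0, 0, 0]],
  ],
)

```text
t: 3.52
tool_pos: [0.5045, -0.2994, 0.0111]
tool_rot: [-1.866, 2.527, -0.002]
contact_force: [0.2, 0.4, -0.8]
opening: 0.0424
```

Request:
step_arm(
  moves=[
    [[0, 0, 0, 0], [0, 0, 0, 0], [0, 0, 0, 0], [0, 0, 0, 0], [0, 0, 0, 0], [0, 0, 0, 0], [0, 0, 0, 0], [0, 0, 0, 0]],
  ],
  grip=1,
)

```text
t: 4.18
tool_pos: [0.505, -0.2998, 0.0119]
tool_rot: [-1.865, 2.527, -0.004]
contact_force: [-0.8, 0.1, 5.9]
opening: 0.009
```

Request:
step_arm(
  moves=[
    [[0, 0, 0.5, 0], [0, 0, 1, 0], [0, 0, 2, 0], [0, 0, 2.5, 0], [0, 0, 3, 0], [0, 0, 3, 0], [0, 0, 3, 0], [0, 0, 1.0, 0], [0, 0, 0, 0]],
  ],
)

```text
t: 4.93
tool_pos: [0.5056, -0.3002, 0.1744]
tool_rot: [-1.864, 2.526, -0.011]
contact_force: [0.4, 0.2, -0.6]
opening: 0.0091
```

```bash
python3 - <<'E'
from h import *
o=readout.get_obs();print(o["tool_pos"],o["tool_rot"],o["opening"],o["contact_force"])
# block yaw from scene/side masks with brick top corners
for c in ["scene","side"]:
    im=viewer.get_image(c); cal=viewer.calibration(c)
    cv2.imwrite(f"pics/{c}1.png",im)
    p=proj(cal,[.626,.167,.04]).astype(int)
    cr=im[p[1]-60:p[1]+60,p[0]-70:p[0]+70]; print(p)
    cv2.imwrite(f"pics/{c}1c.png",cv2.resize(cr,None,fx=5,fy=5,interpolation=2))
a=cv2.imread("pics/scene1c.png");b=cv2.imread("pics/side1c.png")
cv2.imwrite("pics/both.png",cv2.resize(np.hstack([a,b]),(800,343)))
for c in ["scene","side"]:
    cal=viewer.calibration(c)
    for r in nets.masks_of(c,"block")[:1]:
        m=r["region"].astype(np.uint8);np.save(f"m_{c}.npy",m);print(c,r["confidence"],r["box"],m.sum())
E
```

```text
[ 0.50559647 -0.30022081  0.17442704] [-1.86447174  2.52612071 -0.01073188] 0.009050134216814935 [ 0.35207146  0.1763259  -0.64828943]
[382 206]
[308 174]
scene 0.92 [351.3, 181.3, 415.5, 242.1] 2368
side 0.65 [283.6, 199.8, 295.2, 203.1] 38
```

View pics/both.png

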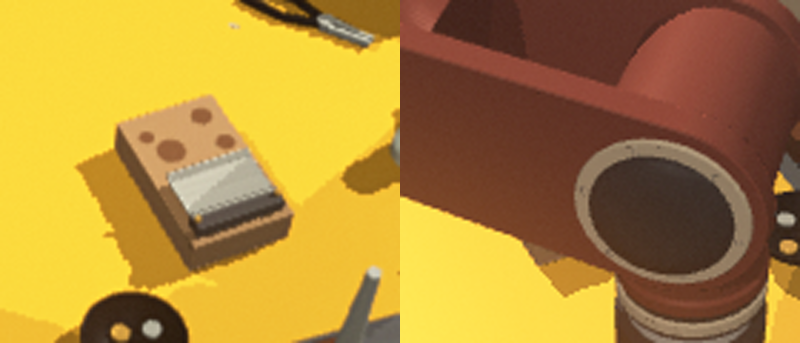

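The crop shows the brick with top corners at about scene (353,190), (387,180) and (414,220). The arm hides it in the side view. I'll fit the pose.

```bash
python3 - <<'E'
from h import *
from scipy.optimize import minimize
cal=viewer.calibration("scene")
P=[onz(cal,p,.04)[:2] for p in [(353,189.75),(386.6,179.8),(414.2,220.2)]]
for p in P: print(np.round(p,4))
for a,b in [(0,1),(1,2)]: d=P[b]-P[a];print(np.linalg.norm(d),np.arctan2(d[1],d[0]))
m=np.load("m_scene.npy")
S=4; M=cv2.resize(m[160:260,330:440],None,fx=S,fy=S,interpolation=0)
def f(v):
    x,y,a=v;c,s=np.cos(a),np.sin(a)
    pts=[proj(cal,[x+c*u-s*w,y+s*u+c*w,z]) for u in(-.085,.085) for w in(-.055,.055) for z in(0,.04)]
    pts=(np.array(pts)-[330,160]+.5)*S
    h=cv2.convexHull(pts.astype(np.float32)); I=np.zeros_like(M);cv2.fillPoly(I,[np.round(h*16).astype(np.int32)],1,shift=4)
    return (I!=M).sum()/M.sum()
best=min((minimize(f,[.614,.165,a],method="Nelder-Mead",options=dict(initial_simplex=np.array([[.614,.165,a],[.622,.165,a],[.614,.173,a],[.614,.165,a+.1]]))) for a in(-.2,-.1,0,.1,.2)),key=lambda r:r.fun)
print(best.x,best.fun); x,y,a=best.x;print("lip",x+.012*np.cos(a),y+.012*np.sin(a))
E
```

```text
[0.5443 0.1088]
[0.5367 0.2175]
[0.6983 0.2304]
0.10899401293017304 1.6411557159172387
0.16218098383927215 0.079354824825023
[0.61776116 0.17049148 0.08561715] 0.03169869087837838
lip 0.6297172036322443 0.17151763532828765
```

Request:
step_arm(
  moves=[
    [[0.1, 1.5, 0, 0.02], [0.1, 3, 0, 0.04], [0.2, 3, 0, 0.04], [0.2, 3, 0, 0.04], [0.2, 3, 0, 0.04], [0.2, 3, 0, 0.04], [0.2, 3, 0, 0.04], [0.2, 3, 0, 0.04], [0.2, 3, 0, 0.04], [0.2, 3, 0, 0.04]],
  ],
)

```text
t: 5.97
tool_pos: [0.5205, -0.0116, 0.1683]
tool_rot: [2.311, -2.126, -0.005]
contact_force: [-0.1, 0.3, -1.1]
opening: 0.0086
```

Request:
step_arm(
  moves=[
    [[0.2, 3, 0, 0], [0.2, 3, 0, 0], [0.2, 3, 0, 0], [0.1, 3, 0, 0], [0, 3, 0, 0], [0, 2.5, 0, 0], [0, 1.2, 0, 0], [0, 0, 0, 0], [0, 0, 0, 0], [0, 0, 0, 0]],
  ],
)

```text
t: 6.8
tool_pos: [0.5285, 0.1723, 0.1694]
tool_rot: [2.308, -2.129, -0.001]
contact_force: [0.3, -0.3, -1.7]
opening: 0.009
```

```bash
python3 - <<'E'
from h import *
o=readout.get_obs();print(o["t"],o["tool_pos"],o["tool_rot"],o["opening"],o["contact_force"])
c="wrist";im=viewer.get_image(c);cal=viewer.calibration(c);cv2.imwrite("pics/w3.png",im)
for n,z in [("lip",.04),("block",0),("copper_blank_edge",o["tool_pos"][2]-.0119)]:
    for r in nets.pinpoint(c,n)[:2]: print(n,np.round(r["at"],1),round(r["confidence"],2),np.round(onz(cal,r["at"],z),4))
E
```

```text
6.8 [0.52847796 0.1722882  0.16942285] [ 2.30789066e+00 -2.12915589e+00 -8.58428142e-04] 0.009017541999050412 [ 0.30464862 -0.27430529 -1.65967139]
lip [339.   56.4] 0.96 [0.6336 0.1672 0.04  ]
block [334.9  81.9] 0.89 [0.6179 0.1674 0.    ]
copper_blank_edge [322.4 150.1] 0.59 [0.5774 0.1755 0.1575]
```

View pics/w3.png

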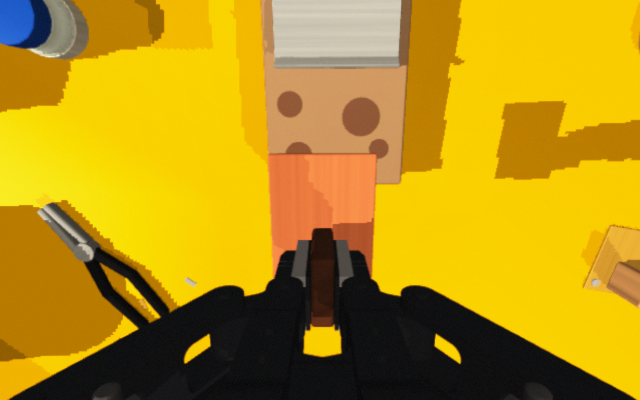

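The wrist view shows the plate held, with its front edge at (268–377,154). Above it is the leaf lip, at (274–400,66), and the brick sides run (264,0)→(268,155) and (410,5)→(400,183). I'll measure alignment from those edges.

```bash
python3 - <<'E'
from h import *
c="wrist";cal=viewer.calibration(c);im=cv2.imread("pics/w3.png")
g=cv2.GaussianBlur(im,(3,3),0).astype(float)
def edge_cols(rows,c0,c1):  # strongest horizontal gradient
    out=[]
    for r in rows:
        d=np.abs(np.diff(g[r,c0:c1],axis=0)).sum(1);out.append((c0+d.argmax()+.5+.0,r))
    return out
def edge_rows(cols,r0,r1):
    out=[]
    for q in cols:
        d=np.abs(np.diff(g[r0:r1,q],axis=0)).sum(1);out.append((q,r0+d.argmax()+.5))
    return out
def line(px,z,nm):
    P=np.array([onz(cal,p,z)[:2] for p in px],np.float32)
    vx,vy,x,y=cv2.fitLine(P,cv2.DIST_HUBER,0,1e-4,1e-4).ravel()
    res=np.abs((P-[x,y])@[-vy,vx])
    print(nm,"ang",round(float(np.arctan(vy/vx)),4),"at",round(float(x),4),round(float(y),4),"res",np.round(np.median(res),5))
    return P
line(edge_cols(range(75,145,3),252,280),.04,"brick L")
line(edge_cols(range(75,180,3),390,418),.04,"brick R")
P=line(edge_rows(range(280,396,4),58,74),.057,"lip front")
line(edge_cols(range(5,50,3),264,286),.051,"leaf L"); line(edge_cols(range(5,50,3),390,406),.051,"leaf R")
P=line(edge_rows(range(274,372,4),146,162),.1605,"plate front")
line(edge_cols(range(160,230,3),260,280),.1605,"plate L"); line(edge_cols(range(160,230,3),366,386),.1605,"plate R")
E
```

```text
brick L ang 0.0865 at 0.5979 0.2221 res 0.00024
brick R ang 0.087 at 0.5852 0.1117 res 0.00023
lip front ang -1.4731 at 0.6247 0.1676 res 0.00041
leaf L ang 0.0887 at 0.6466 0.2162 res 0.0002
leaf R ang 0.0849 at 0.6565 0.1267 res 0.00014
plate front ang -1.5077 at 0.5763 0.1755 res 0.00015
plate L ang 0.0829 at 0.5596 0.1995 res 1e-04
plate R ang 0.0773 at 0.5608 0.1492 res 0.00011
```

Lateral shift needed is about -1.0 cm. The edge is about 54 mm short of the lip and the yaw needs about +0.012 rad. I'll stage 34 mm before the lip and come down towards the brick.

Request:
step_arm(
  moves=[
    [[0.5, -0.4, -1.5, 0.006], [0.5, -0.3, -2.5, 0.006], [0.5, -0.13, -2.5, 0], [0.5, 0, -2.0, 0], [0, 0, -1.5, 0], [0, 0, -0.6, 0], [0, 0, 0, 0], [0, 0, 0, 0], [0, 0, 0, 0]],
  ],
)

```text
t: 7.75
tool_pos: [0.5501, 0.1647, 0.0659]
tool_rot: [-2.32, 2.115, -0.003]
contact_force: [-0.2, 0.5, -0.3]
opening: 0.0088
```

Request:
step_arm(
  moves=[
    [[0, 0, -0.4, 0], [0, 0, -0.4, 0], [0, 0, -0.1, 0], [0, 0, 0, 0], [0, 0, 0, 0], [0, 0, 0, 0]],
  ],
)

```text
t: 8.25
tool_pos: [0.5491, 0.1647, 0.0554]
tool_rot: [-2.322, 2.116, -0.0]
contact_force: [-0.8, -0.2, -1.6]
opening: 0.0089
```

Request:
step_arm(
  moves=[
    [[0, 0, -0.1, 0], [0, 0, -0.1, 0], [0, 0, 0, 0], [0, 0, 0, 0]],
  ],
)

```text
t: 8.58
tool_pos: [0.5489, 0.1647, 0.0532]
tool_rot: [2.322, -2.116, -0.0]
contact_force: [0.2, 0.1, -1.5]
opening: 0.0087
```

Request:
step_arm(
  moves=[
    [[0, 0, -0.1, 0], [0, 0, 0, 0], [0, 0, 0, 0]],
  ],
)

```text
t: 8.83
tool_pos: [0.5489, 0.1647, 0.0522]
tool_rot: [2.322, -2.116, -0.0]
contact_force: [0.8, 0.6, -2.0]
opening: 0.0089
```

Request:
step_arm(
  moves=[
    [[0, 0, -0.05, 0], [0, 0, 0, 0], [0, 0, 0, 0]],
  ],
)

```text
t: 9.08
tool_pos: [0.5491, 0.1647, 0.052]
tool_rot: [-2.322, 2.116, -0.0]
contact_force: [0.2, 0.1, 0.1]
opening: 0.0086
```

Request:
step_arm(
  moves=[
    [[0, 0, -0.05, 0], [0, 0, 0, 0], [0, 0, 0, 0]],
  ],
)

```text
t: 9.33
tool_pos: [0.5492, 0.1647, 0.0519]
tool_rot: [-2.322, 2.116, -0.0]
contact_force: [-3.0, -0.7, 4.4]
opening: 0.0093
```

Request:
step_arm(
  moves=[
    [[0, 0, -0.05, 0], [0, 0, 0, 0], [0, 0, 0, 0]],
  ],
)

```text
t: 9.58
tool_pos: [0.5492, 0.1648, 0.0518]
tool_rot: [-2.322, 2.116, -0.0]
contact_force: [-4.0, -0.3, 6.2]
opening: 0.0088
```

Contact is at tcp z = 0.052, so the plate is flat there. I'll raise it about 2 mm clear and look before tucking.

Request:
step_arm(
  moves=[
    [[0, 0, 0.2, 0], [0, 0, 0.15, 0], [0, 0, 0, 0], [0, 0, 0, 0]],
  ],
)

```text
t: 9.92
tool_pos: [0.5488, 0.1647, 0.0539]
tool_rot: [2.322, -2.116, -0.0]
contact_force: [-0.6, 1.0, -1.8]
opening: 0.0091
```

```bash
python3 - <<'E'
from h import *
o=readout.get_obs();print(o["t"],o["tool_pos"],o["tool_rot"],o["contact_force"])
im=viewer.get_image("wrist");cv2.imwrite("pics/w4.png",im)
im=viewer.get_image("scene");p=proj(viewer.calibration("scene"),[.6,.165,.05]).astype(int)
cv2.imwrite("pics/s4.png",cv2.resize(im[p[1]-50:p[1]+50,p[0]-70:p[0]+70],None,fx=5,fy=5,interpolation=2))
E
```

```text
9.9167 [0.54884146 0.1646622  0.05393607] [ 2.32186609e+00 -2.11599246e+00 -3.02886831e-04] [-0.60537233  0.9583639  -1.84272665]
```

View pics/w4.png

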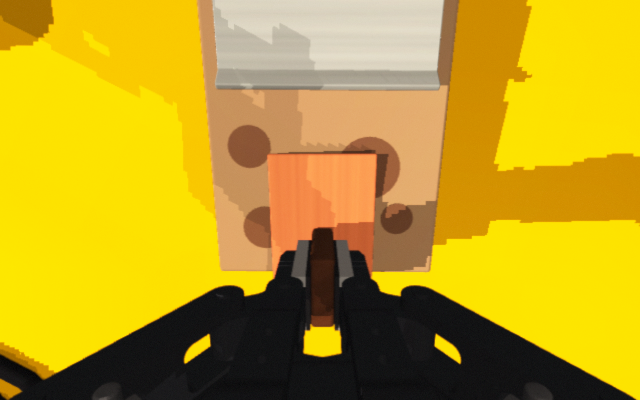

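The wrist view shows the plate front at (268–377,154) and the leaf lip at (217–440,88), with the brick sides near 211 and 441 at that row. I'll measure the offsets.

```bash
cat > m.py <<'E'
from h import *
def lines(im,cal,specs):
    g=cv2.GaussianBlur(im,(3,3),0).astype(float);R={}
    for nm,kind,rng,a,b,z in specs:
        px=[]
        for r in rng:
            s=g[r,a:b] if kind=="c" else g[a:b,r]
            k=a+np.abs(np.diff(s,axis=0)).sum(1).argmax()+.5
            px.append((k,r) if kind=="c" else (r,k))
        P=np.array([onz(cal,p,z)[:2] for p in px],np.float32)
        vx,vy,x,y=cv2.fitLine(P,cv2.DIST_HUBER,0,1e-4,1e-4).ravel()
        R[nm]=(x,y,float(np.arctan(vy/vx)));print(nm,np.round(R[nm],4),"res",np.round(np.median(np.abs((P-[x,y])@[-vy,vx])),5))
    return R
E
python3 - <<'E'
from m import *
cal=viewer.calibration("wrist");im=cv2.imread("pics/w4.png")
R=lines(im,cal,[("bL","c",range(95,260,4),196,225,.04),("bR","c",range(95,260,4),426,456,.04),("lip","r",range(222,436,5),80,96,.057),
 ("pF","r",range(274,372,4),146,162,.045),("pL","c",range(160,235,3),260,280,.045),("pR","c",range(160,235,3),366,386,.045)])
a=(R["bL"][2]+R["bR"][2])/2;u=np.array([np.cos(a),np.sin(a)]);n=np.array([-u[1],u[0]])
d=lambda k,v:np.array(R[k][:2])@v
print("yaw",a,"brick w",d("bL",n)-d("bR",n),"plate w",d("pL",n)-d("pR",n),"lat off",(d("pL",n)+d("pR",n)-d("bL",n)-d("bR",n))/2,"edge to lip",d("lip",u)+.007-d("pF",u))
E
```

```text
bL [0.5785 0.2201 0.0844] res 0.00016
bR [0.5884 0.1121 0.0981] res 0.00023
lip [ 0.6234  0.1691 -1.4936] res 0.00017
pF [ 0.5963  0.1677 -1.4769] res 3e-05
pL [0.5691 0.1916 0.0973] res 0.00013
pR [0.577  0.1422 0.0947] res 0.00017
yaw 0.09125350415706635 brick w 0.1084466903617658 plate w 0.049920355595168414 lat off 0.0017102929536833948 edge to lip 0.03411054173046291
```

View pics/s4.png

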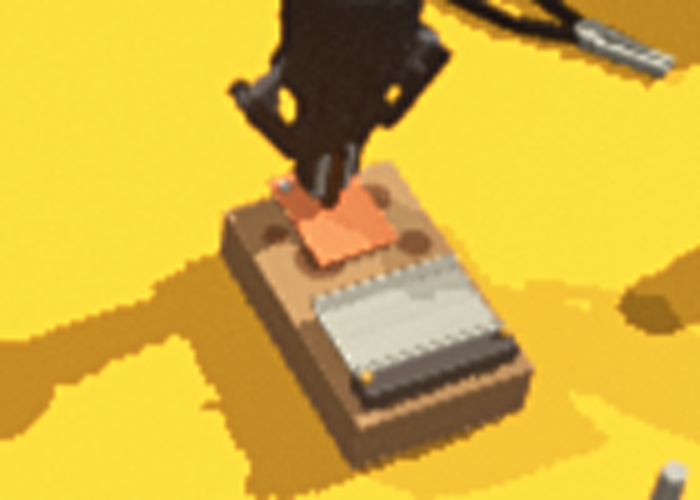

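Request:
step_arm(
  moves=[
    [[0.3, -0.07, 0, -0.005], [0.5, 0, 0, 0], [0.5, 0.05, 0, 0], [0.5, 0.05, 0, 0], [0.3, 0.02, 0, 0], [0, 0, 0, 0], [0, 0, 0, 0], [0, 0, 0, 0]],
  ],
)

```text
t: 10.68
tool_pos: [0.5698, 0.1652, 0.0541]
tool_rot: [2.317, -2.122, -0.0]
contact_force: [0.5, -0.2, -1.4]
opening: 0.0093
```

```bash
python3 - <<'E'
from m import *
o=readout.get_obs();print(o["t"],o["tool_pos"],o["tool_rot"],o["contact_force"])
im=viewer.get_image("wrist");cal=viewer.calibration("wrist");cv2.imwrite("pics/w5.png",im)
E
```

```text
10.6833 [0.56984246 0.1652132  0.05414091] [ 2.31657353e+00 -2.12154708e+00 -4.87006436e-04] [ 0.45301522 -0.2434239  -1.42724777]
```

View pics/w5.png

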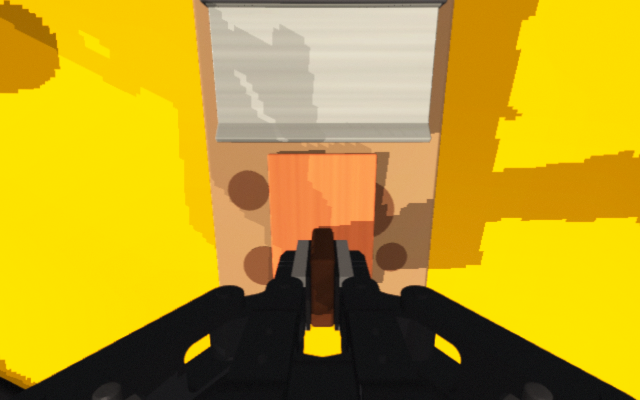

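The plate is centred to about 1 mm on the leaf (plate mid at column 322, leaf mid at 324) and parallel to the lip. I'll tuck in two stages.

Request:
step_arm(
  moves=[
    [[0.3, 0, 0, 0], [0.3, 0, 0, 0], [0.3, 0.03, 0, 0], [0.3, 0.03, 0, 0], [0.3, 0.03, 0, 0], [0, 0, 0, 0], [0, 0, 0, 0]],
  ],
)

```text
t: 11.32
tool_pos: [0.5852, 0.1661, 0.0543]
tool_rot: [2.317, -2.122, -0.0]
contact_force: [-0.5, -0.2, -2.0]
opening: 0.0087
```

Request:
step_arm(
  moves=[
    [[0.3, 0.03, 0, 0], [0.3, 0.03, 0, 0], [0.3, 0.03, 0, 0], [0.3, 0.03, 0, 0], [0.3, 0.03, 0, 0], [0, 0, 0, 0], [0, 0, 0, 0], [0, 0, 0, 0]],
  ],
)

```text
t: 11.98
tool_pos: [0.5999, 0.1676, 0.0542]
tool_rot: [2.317, -2.122, -0.0]
contact_force: [0.2, -0.1, -1.7]
opening: 0.0087
```

```bash
python3 - <<'E'
from m import *
o=readout.get_obs();print(o["t"],o["tool_pos"],o["tool_rot"],o["contact_force"])
im=viewer.get_image("wrist");cal=viewer.calibration("wrist");cv2.imwrite("pics/w6.png",im)
im=viewer.get_image("scene");p=proj(viewer.calibration("scene"),[.63,.168,.05]).astype(int)
cv2.imwrite("pics/s6.png",cv2.resize(im[p[1]-50:p[1]+50,p[0]-70:p[0]+70],None,fx=5,fy=5,interpolation=2))
E
```

```text
11.9833 [0.5999293  0.16757733 0.05422921] [ 2.31665141e+00 -2.12171069e+00 -1.78565426e-04] [ 0.20945669 -0.09016769 -1.67396713]
```

View pics/w6.png

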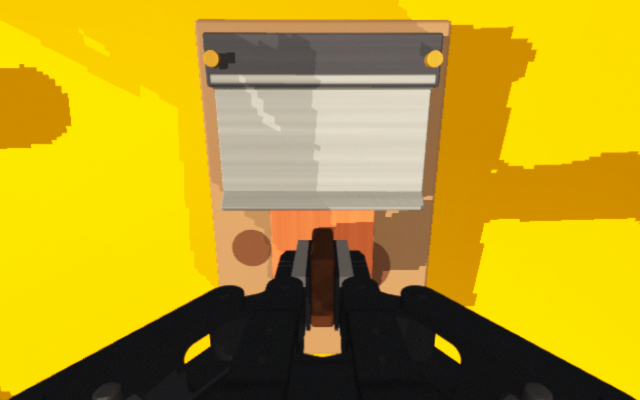

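The wrist view shows the plate under the leaf, with the lip at row 209 and the plate at columns 271–374 centred on the leaf (223–423). The force is just the blank's weight. I'll check the depth against the brick ends.

```bash
python3 - <<'E'
from m import *
cal=viewer.calibration("wrist");im=cv2.imread("pics/w6.png")
R=lines(im,cal,[("far","r",range(210,440,6),14,27,.04),("lip","r",list(range(228,268,4))+list(range(380,420,4)),202,216,.057),("flare0","r",range(230,415,5),184,198,.049),
("lL","c",range(105,185,4),208,228,.049),("lR","c",range(105,185,4),418,438,.049),("pL","c",range(214,240,3),262,280,.045),("pR","c",range(214,240,3),366,384,.045)])
u=np.array([np.cos(.088),np.sin(.088)]);n=np.array([-u[1],u[0]])
d=lambda k,v:np.array(R[k][:2])@v
e=np.array(readout.get_obs()["tool_pos"][:2])@u+.0478
print("lat",(d("pL",n)+d("pR",n)-d("lL",n)-d("lR",n))/2,"depth by far",e-(d("far",u)-.073),"by lip",e-d("lip",u)-.007,"by flare",e-d("flare0",u))
E
```

```text
far [ 0.7042  0.1629 -1.4851] res 3e-05
lip [ 0.6252  0.1615 -1.4909] res 4e-05
flare0 [ 0.6306  0.1735 -1.4839] res 0.0
lL [ 0.6516  0.2187 -0.1294] res 0.00124
lR [0.6561 0.1267 0.0887] res 0.00014
pL [ 0.61    0.1944 -0.1459] res 0.0007
pR [0.6144 0.1436 0.1281] res 0.0
lat 7.709270537108182e-06 depth by far 0.017249945083198215 by lip 0.01604419278814285 by flare 0.016608271389759843
```

View pics/s6.png

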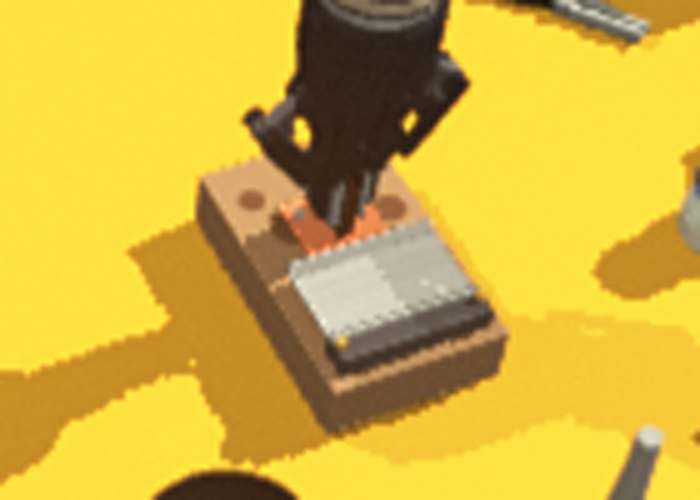

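Depth is about 16.5 mm and the leaf looks level. I'll advance 1.5 mm, then lower and press.

Request:
step_arm(
  moves=[
    [[0.15, 0.01, 0, 0], [0, 0, 0, 0], [0, 0, -0.1, 0], [0, 0, -0.1, 0], [0, 0, -0.05, 0], [0, 0, 0, 0], [0, 0, 0, 0]],
  ],
  squeeze=90,
)

```text
t: 12.67
tool_pos: [0.6015, 0.1677, 0.052]
tool_rot: [-2.317, 2.122, -0.0]
contact_force: [0.1, -0.3, 0.4]
opening: 0.0082
```

Request:
step_arm(
  moves=[
    [[0, 0, -0.05, 0], [0, 0, -0.05, 0], [0, 0, -0.05, 0], [0, 0, 0, 0], [0, 0, 0, 0], [0, 0, 0, 0]],
  ],
)

```text
t: 13.17
tool_pos: [0.6019, 0.1678, 0.0519]
tool_rot: [-2.317, 2.122, -0.001]
contact_force: [-4.5, -1.0, 7.8]
opening: 0.0087
```

Request:
step_arm(
  moves=[
    [[0, 0, -0.05, 0], [-0.02, 0, -0.05, 0], [-0.02, 0, -0.05, 0], [-0.02, 0, -0.05, 0], [0, 0, 0, 0], [0, 0, 0, 0], [0, 0, 0, 0], [0, 0, 0, 0]],
  ],
)

```text
t: 13.83
tool_pos: [0.6019, 0.1678, 0.0519]
tool_rot: [-2.316, 2.121, -0.002]
contact_force: [-8.8, -1.7, 15.8]
opening: 0.0084
```

```bash
python3 - <<'E'
from m import *
o=readout.get_obs();print(o["t"],o["tool_pos"],o["tool_rot"],o["contact_force"],o["wrist_torque"],o["opening"])
im=viewer.get_image("wrist");cal=viewer.calibration("wrist");cv2.imwrite("pics/w7.png",im)
s=viewer.get_image("scene");p=proj(viewer.calibration("scene"),[.63,.168,.05]).astype(int)
s=cv2.resize(s[p[1]-50:p[1]+50,p[0]-50:p[0]+50],(400,400),interpolation=2)
cv2.imwrite("pics/f7.png",np.hstack([im[0:400,150:500],s]))
R=lines(im,cal,[("far","r",range(210,440,6),10,30,.04),("lip","r",list(range(228,268,4))+list(range(380,420,4)),202,222,.057)])
E
```

```text
13.8333 [0.60190187 0.16776647 0.05189341] [-2.31634672e+00  2.12110360e+00 -1.75221079e-03] [-8.75645099 -1.65917936 15.81405271] [-0.20343404  1.1722769   0.0262069 ] 0.008370576454829538
far [ 0.7033  0.1748 -1.4841] res 3e-05
lip [ 0.6245  0.1703 -1.4845] res 0.00062
```

View pics/f7.png

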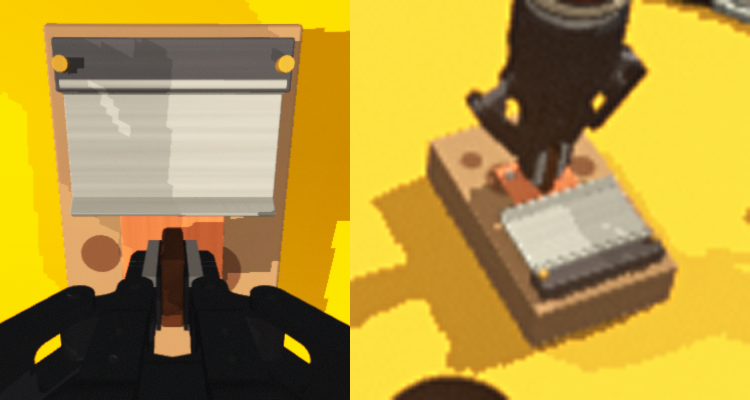

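The blank is pressed at 16 N and the leaf still lies level. The push also has a forward part of about 9 N, which I'll ease off before handing in.

Request:
step_arm(
  moves=[
    [[-0.05, 0, 0, 0], [-0.05, 0, -0.03, 0], [-0.05, 0, -0.03, 0], [0, 0, 0, 0], [0, 0, 0, 0], [0, 0, 0, 0], [0, 0, 0, 0]],
  ],
)

```text
t: 14.52
tool_pos: [0.602, 0.1678, 0.0519]
tool_rot: [-2.314, 2.119, -0.006]
contact_force: [-3.1, -2.5, 13.6]
opening: 0.0085
```

Request:
step_arm(
  moves=[
    [[-0.02, 0, -0.05, 0], [-0.02, 0, -0.05, 0], [0, 0, 0, 0], [0, 0, 0, 0], [0, 0, 0, 0], [0, 0, 0, 0], [0, 0, 0, 0], [0, 0, 0, 0]],
  ],
)

```text
t: 15.18
tool_pos: [0.602, 0.1678, 0.0519]
tool_rot: [-2.314, 2.119, -0.007]
contact_force: [-4.7, -3.2, 17.9]
opening: 0.0084
```

```bash
python3 - <<'E'
from m import *
o=readout.get_obs();print(o["t"],o["tool_pos"],o["tool_rot"],o["contact_force"],o["dq"].round(4))
f=o["contact_force"]
if 10<f[2]<30 and abs(f[0])<9: print(ctrl.finish_job())
E
```

```text
15.1833 [0.60197085 0.16781174 0.05189785] [-2.31400567  2.11890735 -0.00661624] [-4.6602274  -3.15459524 17.85011989] [-0.0001  0.0001  0.0002  0.0007 -0.0014  0.0003]
the job is handed in; nothing more can be done
None
```

I picked up the copper blank by its grip, slid its front edge under the hold-down leaf, and handed the job in at 15.2 s while still pressing it onto the brick.

- **Depth:** about 18.5 mm under the leaf. Before the last 2 mm of travel, three estimates gave 16.0, 16.6 and 17.2 mm, so expect about ±1 mm.
- **Position:** within about 1 mm of mid-width, judged from the wrist picture. The computed lateral offset of 0 rested partly on poor line fits, so I did not rely on it.
- **Squareness:** the plate edges came out within about 0.01 rad of the brick. The last 0.005 rad correction was not measured again, only judged by eye.
- **Leaf:** the tuck met no resistance beyond the blank's own weight, and the leaf still looked level in the pictures taken after pressing started.
- **Press:** 18 N downward, with the arm still and the grip commanded at 90 N. The forward push had reached about 9 N, and I eased it to about 5 N; the blank did not slide.
- **Other things:** I touched nothing else. The last pictures did not show the whole bench, so I did not check the brass blank and other items again.

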